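# Take the keyhole-hung case off the sloping panel and stack it

## Robot

A 6-joint arm with a two-finger parallel gripper is mounted at the origin on a cart in front of the work surface, level with it; the furniture and walls round the work are solid. World frame = base frame: x ahead of the robot, y to its left, z up, the work surface at z = 0. Lengths are in m, angles in rad, forces in N, time in s.
With the tool pointing down it reaches from about 0.3 to 0.875 m from the base axis. Payload 6.4 kg.
Tool frame: the origin (TCP) lies between the finger pads; the fingertips stand 19 mm ahead of it and the grasp point (between the pads) is the TCP; z points along the fingers, y is the direction in which the jaws open and shut (so a half turn about z gives the same grasp; the last joint's range is limited). The gripper opens to 85 mm and grips with 20 to 120 N. Pads are 22 mm wide; open, the fingers measure 114 mm over their backs; the gripper's body (76 mm by 85 mm) begins 54 mm behind the grasp point. The pads swing forward as they close: fully open they stand 13 mm farther back than shut.
Start: joints at [0.933, 0.181, 1.607, -0, 1.354, -0.206], TCP at [0.241, 0.522, 0.221] pointing down, gripper open.
Joint ranges: [-2.99, 2.99], [-0.89, 2.07], [0.3, 2.58], [-1.14, 4.28], [0, 2.63], [-3.12, 3.12]. Speed limits (rad/s): [2.57, 2.57, 3.01, 3.14, 3.14, 3.14].

## Interface

Orientations are given as a unit quaternion [w, x, y, z].
In Python, from bench import * gives the robot as it stands.
- The arm moves only by the tool apply_moves, never from a script. Its argument "moves" is a list that holds one entry, the list of rows, each a list of 7 numbers: the shift along the tool's x, y, z in cm, then the turn, a rotation vector about the tool's x, y, z in rad, then the opening, from 0 (shut) to 1 (fully open). A call has 1 to 8 rows; each row is the pose to reach, as a shift and turn from the pose commanded when the call began, along the tool's axes at that moment; what a row does not reach only later rows make up. A row lasts 1/10 s, in which the tool goes at most 50 mm and 8.59 degrees, less where a joint would pass 70% of its speed; a pose out of reach is approached as far as the arm can. A call with a gripper value outside its range is refused whole. The fingers move at their own pace and stop on an object; the grip force is fixed at half the most. Time passes only in rows, so rows that repeat a pose let the fingers close. It gives the time, the measured TCP pose, the force and the opening at its end, in the units of the state.
- get_obs(): the state, without advancing time (a new reading comes with each control period).
- camera(name): name is "side" or "top" or "wrist"; returns the picture (420x560x3 uint8, red, green, blue); there is no depth.
- get_calibration(name): a dict with "vertical_fov" (degrees; the focal length in pixels is half the picture's height over the tangent of half this angle, whatever the lens; pixels are square), "cx", "cy" (the principal point, pixels), "R" (3x3) and "t" (3): a world point X has camera coordinates R X + t. Camera axes: x right, y down, z forward; pixel columns grow to the right and rows downward; lengths in m; the calibration is good to about 2 mm. A picture is of the moment at which its call begins: read the wrist's pose just before it. get_calibration takes no time and is no camera call; for the wrist camera it gives the pose at the moment of the call.
- hand_in(): hands the job in, once; it reports no verdict.
The state is a dict: "time_s": time; "q": joint angles; "dq": joint speeds; "joint_efforts": joint torques, N m; "eef_pos": TCP position; "eef_rot": TCP orientation; "wrist_force": force on the tool from outside, world axes, zero at the start; "torque": the same for the moment, N m; "opening": opening from 0.0 (shut) to 1.0 (fully open).
Only numpy, scipy, OpenCV 4.12 (cv2) and the standard library are available. Lean on these libraries where they do the work, as an engineer would, in place of code of your own. Each camera call takes 0.05 s, during which the arm holds its last target. There are 200 camera calls.

## Task

The set of three blue cases is going out for calibration. Take the blue case that hangs by its keyholes off the screws of the sloping panel without forcing it (lift it up the slope until the screw heads are at the wide holes, then pull it straight off), and lay it, lid up, squarely on top of the stack of two blue cases, setting it down gently and letting go. Leave the orange case hanging, and do not shift the stack.

Things in the scene. Friction and masses are not known exactly. Their poses are not given: they have to be found in the camera images.
- blue_case: The hanging blue case: closed rigid case, 130 x 60 x 40 mm (x, y, z), about 0.25 kg, flat sides to grip across the 60 mm width. Origin: centre of its flat back; x along the length, z from the back to the lid (grey panel, white card). It hangs on the panel's left or right pair of screws, back flat on the face, x up the slope, z out of the face. Two keyholes in its back lie one above the other on the centre line.
- blue_hole_upper (a point): Middle of the upper keyhole's wide hole (26 mm along the case's x, 22 mm along y), on the case's back 22 mm from its centre towards +x. From it a slot 10 mm wide runs towards +x; as the case hangs the screw stands at the slot's end, 20 mm from here. So move the case 20 mm up the slope (its +x; 4 mm either way passes), then 12 mm or more along its +z to be free.
- blue_hole_lower (a point): The same for the lower keyhole, 43 mm from the middle of the back towards the case's -x. The back plate is 4 mm thick; both screws pass their holes together. Anywhere else the screw heads hold the case.
- orange_case: An orange case of the same shape and size hanging on the panel's other pair of screws, 130 mm from the blue one centre to centre; it stays. Axes as for the blue case.
- stack_bottom: Lower blue case of the stack, lying loose and lid up on the bench; 130 x 60 x 40 mm (x, y, z), origin at the centre of its underside, z up to the lid.
- stack_top: Upper blue case of the stack, lying loose, lid up and square on the lower one; same size and axes, origin at the centre of its underside, so its lid is 40 mm above it and 80 mm above the bench. The hung case goes on this lid, either way round lengthwise.
- panel: Fixed grey metal panel: a flat face 190 mm (up the slope) by 270 mm (y), at 35 degrees from level, facing up and towards its -x side (the robot). Origin on the bench under the middle of the face, which is 80 mm up; top edge about 135 mm up. Screw pairs at y = +65 and -65 mm, 65 mm apart up the slope: 7 mm shanks, heads 16 mm across, 4 mm thick, their tops 11 mm off the face.

How it is judged:
On the way:
1. the blue case is off the screws and clear of the panel (distance of blue_case from where it was at the start of the episode above 0.05 m and contact force between blue_case and panel below 0.05 N), for 0.1 s.
At the end, for the whole second after the job is handed in: The blue case lies at rest, lid up, level, on the upper stack case, within 9 mm lengthwise and crosswise and 0.12 rad of square (either way round); both stack cases and the hanging orange case are within 15 mm of their starts (x of blue_case in the frame of stack_top between -0.009 and 0.009 m and y of blue_case in the frame of stack_top between -0.009 and 0.009 m and z of blue_case in the frame of stack_top between 0.037 and 0.043 m and angle between the x axis of blue_case and the x axis of stack_top, either way round below 0.12 rad and angle between blue_case's own z axis and vertical below 0.06 rad and linear speed of blue_case below 0.01 m/s and distance of each of stack_top, stack_bottom, orange_case from where it was at the start of the episode below 0.015 m); the robot touches nothing.
It fails at once if the blue case is dropped: out of the fingers it falls faster than 0.45 m/s (about 10 mm of fall) (linear speed of blue_case above 0.45 m/s and contact force between blue_case and the fingers below 0.05 N).
It fails at once if the blue case is forced against the panel or its screws (over 120 N) (contact force between blue_case and panel above 120 N).
It fails at once if the blue case is banged or pressed hard on the stack (over 100 N) (contact force between blue_case and stack_top above 100 N).
It fails at once if the orange case is knocked off its place (distance of orange_case from where it was at the start of the episode above 0.03 m).
It also fails if it takes over 32 s, if anything falls off the work surface, if the arm or the gripper's body presses on something with over 40 N, if the wrist force passes 120 N, or if a joint passes its speed limit or range.

## Working session

There is one attempt and no reset: what is moved stays moved. The work goes in short steps, Python scripts to look and compute and a tool call to move; the robot and the scene stay as the last step left them, time stands still between calls to the robot, and variables do not carry over. Pictures are saved under pics/ and viewed, about 8 in all and at most 12, crops included, and the job is handed in when it is done.

Besides the shell and the picture viewer there is one more tool, called by a JSON object that holds its "method" and its "body". apply_moves: Moves the arm, as the interface text tells. Its arguments: {"type":"object","properties":{"moves":{"type":"array","items":{"type":"array","items":{"type":"array","items":{"type":"number"}}}}},"required":["moves"]}

```bash
mkdir -p pics; ls; python3 - <<'E'
from bench import *
import cv2,numpy as np
for n in ("side","top"):
    im=camera(n); cv2.imwrite(f"pics/{n}0.png",im[:,:,::-1])
    c=get_calibration(n); print(n,c)
print(get_obs())
E
```

```text
pics
side {'vertical_fov': 47.77071834669785, 'cx': 290.7672275157572, 'cy': 214.0093716428771, 'R': array([[ 0.8997578 , -0.43632913,  0.00726566],
       [-0.2758688 , -0.5816142 , -0.76525899],
       [ 0.3381306 ,  0.68654338, -0.64368151]]), 't': array([-0.4547175 ,  0.22544082,  1.01754785])}
top {'vertical_fov': 54.98357069076552, 'cx': 278.8295639130507, 'cy': 208.74703512910926, 'R': array([[-0.00128129, -0.99998904, -0.00450255],
       [-0.99739598,  0.00160261, -0.07210191],
       [ 0.07210834,  0.00439844, -0.99738711]]), 't': array([0.0447425 , 0.54334764, 1.14056734])}
{'time_s': 0.1, 'q': array([ 9.32712950e-01,  1.81499091e-01,  1.60791341e+00, -1.74489974e-05,
        1.35382681e+00, -2.06298821e-01]), 'dq': array([ 4.66803717e-04, -5.45513090e-04, -3.26348216e-03,  4.63214071e-05,
        9.05558270e-04,  1.87653603e-03]), 'joint_efforts': array([ 8.33164449e-04, -4.45879304e+01, -3.52237022e+01, -3.09784937e-04,
        4.15561357e-03,  2.61914215e-05]), 'eef_pos': array([0.24030029, 0.52179846, 0.21985348]), 'eef_rot': array([-3.29596009e-04,  2.14217164e-01,  9.76785713e-01, -7.54523537e-04]), 'wrist_force': array([ 0.1138185 , -0.0026404 ,  0.26389585]), 'torque': array([-0.03708137, -0.01958977,  0.04912091]), 'opening': 0.9980551999825197}
```

View pics/side0.png

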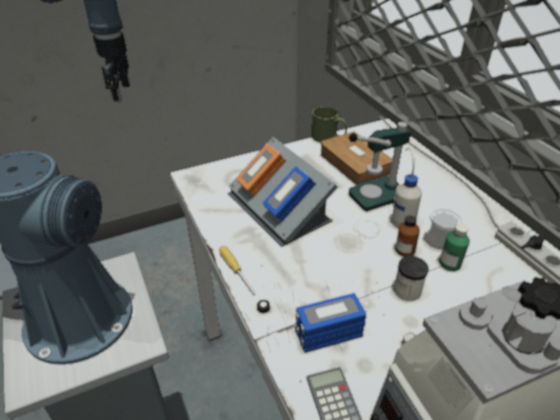

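View pics/top0.png

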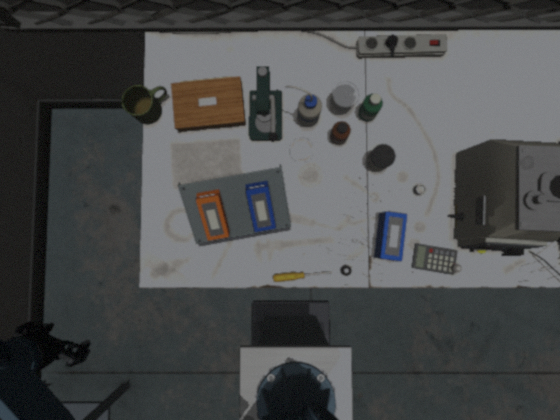

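```bash
cat > h.py <<'E'
from bench import *
import cv2,numpy as np
from scipy.spatial.transform import Rotation as Ro
def ray(c,p):
    f=210/np.tan(np.radians(c['vertical_fov'])/2)
    d=c['R'].T@np.array([(p[0]-c['cx'])/f,(p[1]-c['cy'])/f,1.]); return -c['R'].T@c['t'],d/np.linalg.norm(d)
def onz(c,p,z):
    o,d=ray(c,p); return o+d*(z-o[2])/d[2]
def onplane(c,p,P,n):
    o,d=ray(c,p); return o+d*((P-o)@n)/(d@n)
def tri(c1,p1,c2,p2):
    o1,d1=ray(c1,p1);o2,d2=ray(c2,p2)
    s=np.linalg.lstsq(np.c_[d1,-d2],o2-o1,rcond=None)[0]
    a,b=o1+s[0]*d1,o2+s[1]*d2; return (a+b)/2,np.linalg.norm(a-b)
def proj(c,X):
    f=210/np.tan(np.radians(c['vertical_fov'])/2); q=c['R']@X+c['t']; return f*q[:2]/q[2]+[c['cx'],c['cy']]
def pose():
    o=get_obs(); return o['eef_pos'],Ro.from_quat(np.roll(o['eef_rot'],-1))
E
python3 - <<'E'
from h import *
np.set_printoptions(precision=4,suppress=True)
t,s=get_calibration('top'),get_calibration('side')
for n,a,b in (('blue',(261,207),(289,192)),('orange',(212,217),(262,168)),('stack',(394,237),(335,310))): print(n,*tri(t,a,s,b))
print('panel corners',[tri(t,a,s,b) for a,b in (((179,183),(275,140)),((284,166),(335,184)),((290,228),(290,237)),((198,244),(231,190)))])
w=get_calibration('wrist'); p,R=pose()
print('wrist cam in tool: pos',R.inv().apply(-w['R'].T@w['t']-p),'\naxes',(w['R']@R.as_matrix()),w['vertical_fov'])
E
```

```text
blue [0.5429 0.0909 0.1024] 0.00147032371724052
orange [0.5199 0.2202 0.1019] 0.00927614626222755
stack [ 0.466  -0.2694  0.0832] 0.00930246772352602
panel corners [(array([0.6042, 0.3074, 0.1197]), np.float64(0.0013844742243821916)), (array([0.6439, 0.0311, 0.136 ]), np.float64(0.006029514876519628)), (array([0.4964, 0.0084, 0.0348]), np.float64(0.01917547913156471)), (array([0.4459, 0.2751, 0.0141]), np.float64(0.007020821793193814))]
wrist cam in tool: pos [ 0.0708 -0.0006 -0.1523] 
axes [[ 0.0005  1.      0.0008]
 [-0.9608  0.0007 -0.2773]
 [-0.2773 -0.0006  0.9608]] 64.26540642965548
```

```bash
cat >> h.py <<'E'
def slope(psi):
    c,s,C,S=np.cos(psi),np.sin(psi),np.cos(np.radians(35)),np.sin(np.radians(35))
    u=np.array([C*c,C*s,S]);n=np.array([-S*c,-S*s,C]);return u,np.array([-s,c,0]),n
def goal(P,x,y):
    "row from the present pose to TCP P with tool axes x,y"
    p,R=pose(); G=Ro.from_matrix(np.c_[x,y,np.cross(x,y)])
    print('row',np.round(R.inv().apply(P-p)*100,2),np.round((R.inv()*G).as_rotvec(),4))
E
python3 - <<'E'
from h import *
u,y,n=slope(.176)
goal(np.array([.458,.076,.225]),-u,y)
E
```

```text
row [-38.43 -31.38  -0.48] [-0.187  -0.5925 -0.5881]
```

{"method": "apply_moves", "body": {"moves": [[[-38.4, -31.4, -0.5, -0.187, -0.592, -0.588, 1], [-38.4, -31.4, -0.5, -0.187, -0.592, -0.588, 1], [-38.4, -31.4, -0.5, -0.187, -0.592, -0.588, 1], [-38.4, -31.4, -0.5, -0.187, -0.592, -0.588, 1], [-38.4, -31.4, -0.5, -0.187, -0.592, -0.588, 1], [-38.4, -31.4, -0.5, -0.187, -0.592, -0.588, 1], [-38.4, -31.4, -0.5, -0.187, -0.592, -0.588, 1], [-38.4, -31.4, -0.5, -0.187, -0.592, -0.588, 1]]]}}

```text
time_s: 0.9
eef_pos: [0.4005, 0.1925, 0.2232]
eef_rot: [0.298, -0.084, 0.95, 0.027]
wrist_force: [1.5, 0.4, -0.2]
opening: 0.995
```

```bash
python3 - <<'E'
from h import *
u,y,n=slope(.176)
goal(np.array([.458,.076,.225]),-u,y)
print(get_obs()['time_s'])
E
```

```text
row [ -3.08 -12.48   1.9 ] [ 0.0018 -0.0023 -0.0003]
0.9
```

{"method": "apply_moves", "body": {"moves": [[[-2.8, -11, 1.8, 0, 0, 0, 1], [-2.8, -11, 1.8, 0, 0, 0, 1], [-2.8, -11, 1.8, 0, 0, 0, 1], [-2.8, -11, 1.8, 0, 0, 0, 1], [-2.8, -11, 1.8, 0, 0, 0, 1]]]}}

```text
time_s: 1.4
eef_pos: [0.4528, 0.0902, 0.2241]
eef_rot: [0.297, -0.082, 0.951, 0.027]
wrist_force: [0.8, 0.5, 0.1]
opening: 1.002
```

```bash
python3 - <<'E'
from h import *
print(pose()[0], get_obs()['dq'].round(3))
np.save('wc.npy',get_calibration('wrist'),allow_pickle=True)
im=camera('wrist'); cv2.imwrite('pics/w1.png',im[:,:,::-1])
E
```

```text
[0.452756   0.09023713 0.22410605] [ 0.053 -0.005  0.01  -0.002 -0.     0.005]
```

View pics/w1.png

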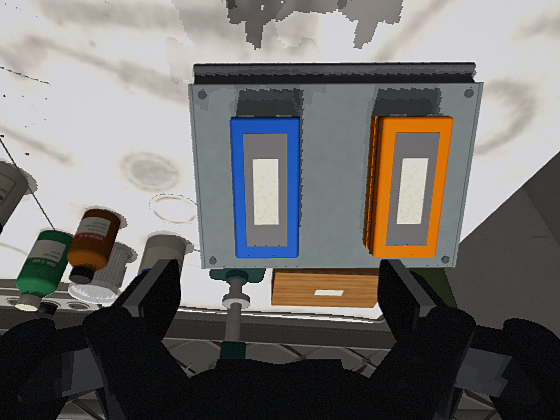

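```bash
cat >> h.py <<'E'
def quad(m):
    cs=cv2.findContours(m.astype(np.uint8),cv2.RETR_EXTERNAL,cv2.CHAIN_APPROX_NONE)[0]
    c=cv2.convexHull(max(cs,key=cv2.contourArea)); e=.01
    while True:
        a=cv2.approxPolyDP(c,e*cv2.arcLength(c,True),True)
        if len(a)<=4: return a[:,0].astype(float)
        e+=.003
E
python3 - <<'E'
from h import *
im=cv2.imread('pics/w1.png'); hsv=cv2.cvtColor(im,cv2.COLOR_BGR2HSV)
for r,c in ((187,None),):
  print([(x,tuple(hsv[r,x])) for x in range(224,308,3)])
print([(y,tuple(hsv[y,266])) for y in list(range(108,140,3))+list(range(236,268,3))])
E
python3 - <<'E'
import cv2
im=cv2.imread('pics/w1.png')[75:280,180:320]
cv2.imwrite('pics/w1c.png',cv2.resize(im,None,fx=2.9,fy=2.9,interpolation=0))
E
```

```text
[(224, (np.uint8(96), np.uint8(20), np.uint8(130))), (227, (np.uint8(94), np.uint8(16), np.uint8(130))), (230, (np.uint8(86), np.uint8(16), np.uint8(129))), (233, (np.uint8(110), np.uint8(214), np.uint8(149))), (236, (np.uint8(109), np.uint8(209), np.uint8(187))), (239, (np.uint8(109), np.uint8(205), np.uint8(184))), (242, (np.uint8(109), np.uint8(210), np.uint8(185))), (245, (np.uint8(9), np.uint8(15), np.uint8(117))), (248, (np.uint8(15), np.uint8(9), np.uint8(116))), (251, (np.uint8(0), np.uint8(7), np.uint8(116))), (254, (np.uint8(25), np.uint8(23), np.uint8(214))), (257, (np.uint8(30), np.uint8(2), np.uint8(213))), (260, (np.uint8(23), np.uint8(24), np.uint8(212))), (263, (np.uint8(27), np.uint8(23), np.uint8(215))), (266, (np.uint8(28), np.uint8(20), np.uint8(213))), (269, (np.uint8(24), np.uint8(6), np.uint8(213))), (272, (np.uint8(26), np.uint8(20), np.uint8(213))), (275, (np.uint8(30), np.uint8(17), np.uint8(211))), (278, (np.uint8(18), np.uint8(20), np.uint8(150))), (281, (np.uint8(0), np.uint8(6), np.uint8(119))), (284, (np.uint8(12), np.uint8(11), np.uint8(118))), (287, (
[... 821 characters left out ...]
232), np.uint8(189))), (135, (np.uint8(15), np.uint8(9), np.uint8(114))), (138, (np.uint8(10), np.uint8(7), np.uint8(112))), (236, (np.uint8(0), np.uint8(6), np.uint8(121))), (239, (np.uint8(173), np.uint8(9), np.uint8(120))), (242, (np.uint8(15), np.uint8(4), np.uint8(120))), (245, (np.uint8(18), np.uint8(69), np.uint8(67))), (248, (np.uint8(109), np.uint8(203), np.uint8(193))), (251, (np.uint8(109), np.uint8(200), np.uint8(191))), (254, (np.uint8(109), np.uint8(200), np.uint8(190))), (257, (np.uint8(109), np.uint8(230), np.uint8(194))), (260, (np.uint8(80), np.uint8(12), np.uint8(130))), (263, (np.uint8(87), np.uint8(18), np.uint8(130))), (266, (np.uint8(94), np.uint8(14), np.uint8(126)))]
```

View pics/w1c.png

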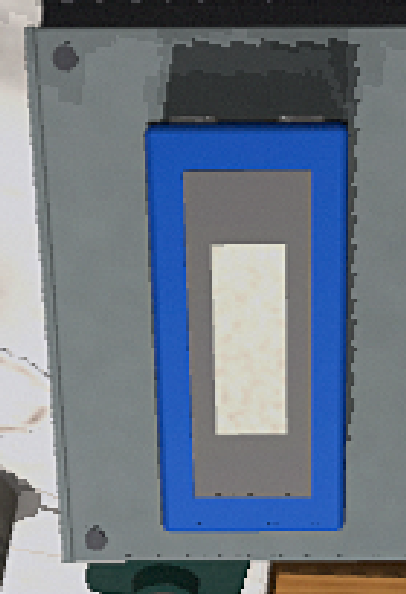

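```bash
cat > m.py <<'E'
from h import *
np.set_printoptions(precision=4,suppress=True)
def K(c):
    f=210/np.tan(np.radians(c['vertical_fov'])/2); return np.array([[f,0,c['cx']],[0,f,c['cy']],[0,0,1.]])
def order(q):  # TL,TR,BR,BL
    s=q[np.argsort(q[:,1])]; a=s[:2][np.argsort(s[:2,0])]; b=s[2:][np.argsort(s[2:,0])]; return np.array([a[0],a[1],b[1],b[0]])
def pnp(c,obj,px):
    _,rv,tv=cv2.solvePnP(obj,px,K(c),None); e=cv2.projectPoints(obj,rv,tv,K(c),None)[0][:,0]-px
    Rw=c['R'].T@cv2.Rodrigues(rv)[0]; return Rw,c['R'].T@(tv[:,0]-c['t']),e
def mask(hsv,lo,hi,v): return cv2.morphologyEx(cv2.inRange(hsv,(lo,120,v),(hi,255,255)),cv2.MORPH_OPEN,np.ones((3,3)))
E
python3 - <<'E'
from m import *
c=np.load('wc.npy',allow_pickle=True).item(); hsv=cv2.cvtColor(cv2.imread('pics/w1.png'),cv2.COLOR_BGR2HSV)[:275]
b=order(quad(mask(hsv,100,125,120))); hsvo=hsv.copy(); hsvo[:,:340]=0
print(hsv[187,366:390:2].tolist())
o=order(quad(mask(hsvo,5,20,200)))
print(b,o)
# obj axes: x up slope, y left (image right), image top=downhill
L=np.array([[-65,-30,0],[-65,30,0],[65,30,0],[65,-30,0]])/1000.
for nm,ob,px in (('blue',L,b),('orange',L,o),('both',np.r_[L,L+[0,.13,0]],np.r_[b,o])):
    Rw,t,e=pnp(c,ob,px); print(nm,'lid c',t,'n',Rw[:,2],'psi',np.arctan2(-Rw[0,1],Rw[1,1]),'tilt',np.degrees(np.arccos(abs(Rw[2,2]))),'err',abs(e).max())
    print('back',t-.04*Rw[:,2], Rw[:,0])
E
```

```text
[[9, 72, 81], [13, 255, 76], [13, 244, 112], [14, 255, 75], [14, 247, 61], [13, 255, 81], [14, 255, 157], [14, 249, 219], [15, 228, 215], [16, 244, 214], [16, 241, 214], [15, 231, 216]]
[[230. 120.]
 [297. 119.]
 [297. 256.]
 [237. 257.]] [[384. 120.]
 [451. 119.]
 [434. 255.]
 [374. 256.]]
blue lid c [0.5426 0.0932 0.1011] n [-0.6053 -0.1095  0.7884] psi 0.18681571273240857 tilt 37.962819948615895 err 0.5891808672315619
back [0.5669 0.0976 0.0695] [0.774  0.1502 0.6151]
orange lid c [0.5187 0.2268 0.1021] n [-0.5748 -0.0693  0.8154] psi 0.16084113042245468 tilt 35.37491827421708 err 0.2084145310485468
back [0.5417 0.2295 0.0694] [0.8025 0.1472 0.5782]
both lid c [0.5387 0.0938 0.1065] n [-0.5381 -0.1101  0.8357] psi 0.19138403218532013 tilt 33.314806223008425 err 3.0607219402716055
back [0.5602 0.0982 0.073 ] [0.8211 0.1553 0.5492]
```

```bash
python3 - <<'E'
from m import *
c=np.load('wc.npy',allow_pickle=True).item(); hsv=cv2.cvtColor(cv2.imread('pics/w1.png'),cv2.COLOR_BGR2HSV)[:275]
L=np.array([[-65,-30,0],[-65,30,0],[65,30,0],[65,-30,0]])/1000.
def edge(m):
    # straight-line fits to each side: subpixel edges of the mask at mid-span
    ys,xs=np.where(m); y0,y1,x0,x1=ys.min(),ys.max(),xs.min(),xs.max()
    rows=range(y0+20,y1-20); cols=range(x0+18,x1-18)
    l=np.polyfit(rows,[np.where(m[r])[0].min()-.5 for r in rows],1); r=np.polyfit(rows,[np.where(m[q])[0].max()+.5 for q in rows],1)
    t=np.polyfit(cols,[np.where(m[:,k])[0].min()-.5 for k in cols],1); b=np.polyfit(cols,[np.where(m[:,k])[0].max()+.5 for k in cols],1)
    def X(v,h): x=(v[0]*h[1]+v[1])/(1-v[0]*h[0]); return [x,h[0]*x+h[1]]
    return np.array([X(l,t),X(r,t),X(r,b),X(l,b)])
def big(m):
    n,l,s,_=cv2.connectedComponentsWithStats(m); return l==1+np.argmax(s[1:,4])
mb=big(cv2.inRange(hsv,(100,120,90),(125,255,255))); ho=hsv.copy(); ho[:,:340]=0
mo=big(cv2.inRange(ho,(5,120,150),(22,255,255)))
b,o=edge(mb),edge(mo); print(b,o)
for nm,ob,px in (('blue',L,b),('orange',L,o),('both',np.r_[L,L+[0,.13,0]],np.r_[b,o])):
    Rw,t,e=pnp(c,ob,px); print(nm,'lid c',t,'n',Rw[:,2],'psi',np.arctan2(-Rw[0,1],Rw[1,1]),'tilt',np.degrees(np.arccos(abs(Rw[2,2]))),'err',abs(e).max())
E
```

```text
[[229.2679 117.716 ]
 [298.8509 117.3439]
 [298.1245 257.5   ]
 [235.5647 257.5   ]] [[383.2793 117.5189]
 [453.0772 117.5295]
 [434.5815 257.141 ]
 [372.4415 257.8729]]
blue lid c [0.5359 0.0925 0.1072] n [-0.5758 -0.1226  0.8083] psi 0.1917955126267312 tilt 36.06734399515539 err 0.14204174621704624
orange lid c [0.5128 0.2221 0.1083] n [-0.5718 -0.0844  0.816 ] psi 0.16527043498804403 tilt 35.310912874514706 err 0.1317157939897129
both lid c [0.535  0.0927 0.1088] n [-0.559  -0.1078  0.8221] psi 0.18155384336247868 tilt 34.70032498090488 err 1.0479961190648055
```

```bash
python3 - <<'E'
from m import *
u,y,n=slope(.18); c=np.array([.5355,.0926,.108])
goal(c+.04*n,-u,y); goal(c-.018*n,-u,y)
E
```

```text
row [-0.12 -1.35 10.2 ] [-0.0009 -0.0049 -0.0063]
row [-0.15 -1.34 16.  ] [-0.0009 -0.0049 -0.0063]
```

{"method": "apply_moves", "body": {"moves": [[[-0.1, -1.3, 3, 0, -0.005, -0.006, 1], [-0.1, -1.3, 6, 0, -0.005, -0.006, 1], [-0.1, -1.3, 9, 0, -0.005, -0.006, 1], [-0.1, -1.3, 10.2, 0, -0.005, -0.006, 1], [-0.1, -1.3, 10.2, 0, -0.005, -0.006, 1], [-0.1, -1.3, 10.2, 0, -0.005, -0.006, 1]]]}}

```text
time_s: 2.05
eef_pos: [0.5126, 0.0904, 0.1412]
eef_rot: [0.3, -0.087, 0.95, 0.027]
wrist_force: [-0.2, -0.5, 0.1]
opening: 1.003
```

```bash
python3 - <<'E'
from m import *
u,y,n=slope(.18); c=np.array([.5355,.0926,.108])
goal(c-.018*n,-u,y); im=camera('wrist'); cv2.imwrite('pics/w2.png',im[:,:,::-1])
E
```

```text
row [ 0.02 -0.2   5.83] [0.0011 0.0002 0.0028]
```

View pics/w2.png

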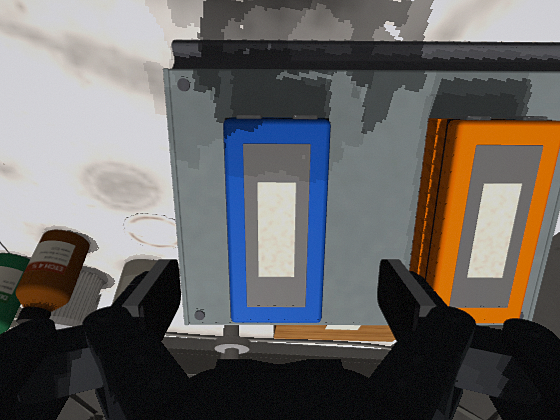

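{"method": "apply_moves", "body": {"moves": [[[0, -0.15, 2, 0, 0, 0.003, 1], [0, -0.15, 4, 0, 0, 0.003, 1], [0, -0.15, 5.8, 0, 0, 0.003, 1], [0, -0.15, 5.8, 0, 0, 0.003, 1], [0, -0.15, 5.8, 0, 0, 0.003, 1]]]}}

```text
time_s: 2.6
eef_pos: [0.5463, 0.0935, 0.0948]
eef_rot: [0.3, -0.085, 0.95, 0.027]
wrist_force: [-0.4, -0.5, 0.1]
opening: 1.003
```

{"method": "apply_moves", "body": {"moves": [[[0, 0, 0, 0, 0, 0, 0.7], [0, 0, 0, 0, 0, 0, 0.5], [0, 0, 0, 0, 0, 0, 0.3], [0, 0, 0, 0, 0, 0, 0.3], [0, 0, 0, 0, 0, 0, 0.3], [0, 0, 0, 0, 0, 0, 0.3]]]}}

```text
time_s: 3.2
eef_pos: [0.5463, 0.0934, 0.0955]
eef_rot: [0.301, -0.085, 0.949, 0.027]
wrist_force: [-15.7, -1.1, 17.5]
opening: 0.685
```

```bash
python3 - <<'E'
from m import *
u,y,n=slope(.18); o=get_obs(); f=o['wrist_force']; print('F u,y,n',f@u,f@y,f@n,o['torque'],o['opening'],o['eef_pos'])
goal(np.array([.5355,.0926,.108])-.018*n,-u,y)
E
```

```text
F u,y,n -2.7649378833427036 1.740345165559738 23.354547701880545 [0.0454 0.8017 0.1217] 0.6849206111466186 [0.5463 0.0934 0.0955]
row [0.17 0.11 0.16] [-0.0007  0.0032 -0.0016]
```

{"method": "apply_moves", "body": {"moves": [[[0, 0, -0.05, 0, 0, 0, 0.3], [0, 0, -0.1, 0, 0, 0, 0.3], [0, 0, -0.1, 0, 0, 0, 0.3]]]}}

```text
time_s: 3.5
eef_pos: [0.5462, 0.0933, 0.0957]
eef_rot: [0.301, -0.084, 0.95, 0.027]
wrist_force: [-4.7, 3.3, 7.5]
opening: 0.679
```

```bash
cat > f.py <<'E'
from m import *
u,y,n=slope(.18); o=get_obs(); f=o['wrist_force']; print('F u,y,n',f@u,f@y,f@n,o['torque'],o['opening'],'pos',o['eef_pos'])
d=o['eef_pos']-[.5463,.0934,.0955]; print('moved u,y,n mm',1e3*np.array([d@u,d@y,d@n]))
E
python3 f.py
```

```text
F u,y,n 1.0435714540816936 4.05972052608752 8.46523129966653 [0.5263 0.2019 0.368 ] 0.6790540023719612 pos [0.5462 0.0933 0.0957]
moved u,y,n mm [-0.0176 -0.1101  0.2123]
```

Contact force is down to 8 N; now the lift up the slope (easing a further 0.5 mm out).

{"method": "apply_moves", "body": {"moves": [[[-0.2, 0, -0.05, 0, 0, 0, 0.3], [-0.5, 0, -0.05, 0, 0, 0, 0.3], [-0.8, 0, -0.05, 0, 0, 0, 0.3], [-1.0, 0, -0.05, 0, 0, 0, 0.3]]]}}

```text
time_s: 3.9
eef_pos: [0.5464, 0.0938, 0.0955]
eef_rot: [0.294, -0.085, 0.952, 0.027]
wrist_force: [-61.8, -28.8, 33.9]
opening: 0.679
```

```bash
python3 f.py
```

```text
F u,y,n -34.54017866241446 -17.235499566027165 65.58024815400503 [-3.5623  5.5077 -1.9983] 0.6788831737369353 pos [0.5464 0.0938 0.0955]
moved u,y,n mm [ 0.1641  0.3841 -0.1044]
```

```bash
python3 - <<'E'
from m import *
o=get_obs(); print(o['q'],o['dq'],o['joint_efforts']); p,R=pose()
print(R.inv().apply(o['wrist_force']),R.inv().apply(o['torque']))
im=camera('wrist'); cv2.imwrite('pics/w3.png',im[:,:,::-1])
im=camera('side'); cv2.imwrite('pics/s3.png',cv2.resize(im[100:280,170:370],None,fx=3,fy=3)[:,:,::-1])
E
python3 f.py
```

```text
[-0.1611 -0.0083  2.2417  0.5283  0.3853 -2.3507] [ 0.0061  0.0077 -0.0195 -0.0687  0.0315  0.0697] [ 10.0748 -22.0745 -46.8526   4.9501  -5.6644  -0.3082]
[ 35.3059 -17.2127 -65.1773] [3.2138 6.0526 0.2367]
F u,y,n -29.794062178693824 -13.948364256349782 56.13349381801482 [-2.8699  4.6661 -1.5632] 0.677572722854702 pos [0.5464 0.0937 0.0956]
moved u,y,n mm [ 0.1794  0.2921 -0.0562]
```

View pics/w3.png

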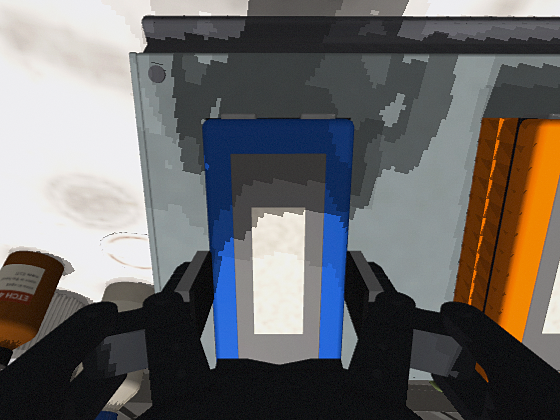

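View pics/s3.png

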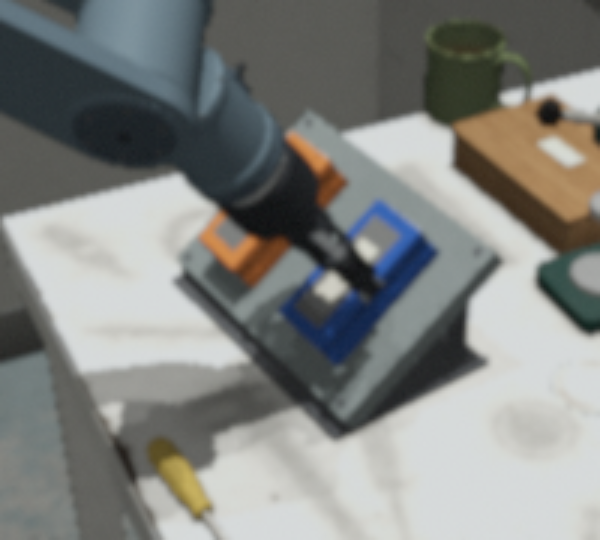

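{"method": "apply_moves", "body": {"moves": [[[0.5, 0, 0, 0, 0, 0, 0.3], [1.0, 0, 0, 0, 0, 0, 0.3], [1.0, 0, -0.1, 0, 0, 0, 0.3], [1.0, 0, -0.1, 0, 0, 0, 0.3]]]}}

```text
time_s: 4.4
eef_pos: [0.5455, 0.093, 0.0964]
eef_rot: [0.3, -0.084, 0.95, 0.027]
wrist_force: [0.9, 3.8, 0.3]
opening: 0.678
```

```bash
python3 f.py
```

```text
F u,y,n 1.4306371520271473 3.617832915979286 -0.6728884984178636 [0.6876 0.0657 0.3837] 0.6776611884449918 pos [0.5455 0.093  0.0964]
moved u,y,n mm [-0.203 -0.214  1.212]
```

{"method": "apply_moves", "body": {"moves": [[[-0.1, 0, 0, 0, 0, 0, 0.3], [-0.2, 0, 0, 0, 0, 0, 0.3], [-0.3, 0, 0, 0, 0, 0, 0.3]]]}}

```text
time_s: 4.7
eef_pos: [0.5465, 0.0934, 0.0967]
eef_rot: [0.299, -0.084, 0.95, 0.027]
wrist_force: [-1.8, 1.3, -3.4]
opening: 0.675
```

```bash
python3 f.py
```

```text
F u,y,n -3.2269940323404587 1.6518342321184432 -1.8900648799009276 [0.1031 0.8108 0.1162] 0.6746674371314848 pos [0.5465 0.0934 0.0967]
moved u,y,n mm [ 0.9197 -0.031   0.8816]
```

{"method": "apply_moves", "body": {"moves": [[[-0.1, 0, -0.02, 0, 0, 0, 0.3], [-0.2, 0, -0.04, 0, 0, 0, 0.3], [-0.3, 0, -0.05, 0, 0, 0, 0.3], [-0.3, 0, -0.05, 0, 0, 0, 0.3]]]}}

```text
time_s: 5.1
eef_pos: [0.5494, 0.0938, 0.0997]
eef_rot: [0.3, -0.084, 0.95, 0.027]
wrist_force: [-1.4, 2.5, -3.9]
opening: 0.679
```

```bash
python3 f.py; python3 -c "
from h import *
u,y,n=slope(.18);goal(pose()[0],-u,y)"
```

```text
F u,y,n -3.0009968667231246 2.7054863939684646 -2.6700722427199324 [0.3193 0.9085 0.3231] 0.6792684996083698 pos [0.5494 0.0938 0.0997]
moved u,y,n mm [ 4.9104 -0.1296  1.6412]
row [0. 0. 0.] [-0.0007  0.0008 -0.0025]
```

{"method": "apply_moves", "body": {"moves": [[[-0.2, 0, 0, 0, 0, 0, 0.3], [-0.4, 0, 0, 0, 0, 0, 0.3], [-0.6, 0, 0, 0, 0, 0, 0.3], [-0.8, 0, 0, 0, 0, 0, 0.3], [-0.8, 0, 0, 0, 0, 0, 0.3]]]}}

```text
time_s: 5.6
eef_pos: [0.5569, 0.0945, 0.1052]
eef_rot: [0.301, -0.084, 0.95, 0.027]
wrist_force: [-0.2, 0.3, -3.1]
opening: 0.678
```

```bash
python3 f.py
```

```text
F u,y,n -1.884012614981755 0.366506197077067 -2.493430272900561 [-0.1348  0.5759 -0.0047] 0.6775228265314966 pos [0.5569 0.0945 0.1052]
moved u,y,n mm [14.315  -0.7979  1.8789]
```

{"method": "apply_moves", "body": {"moves": [[[-0.2, 0.03, 0, 0, 0, 0, 0.3], [-0.4, 0.05, 0, 0, 0, 0, 0.3], [-0.6, 0.05, 0, 0, 0, 0, 0.3], [-0.6, 0.05, 0, 0, 0, 0, 0.3]]]}}

```text
time_s: 6.0
eef_pos: [0.5612, 0.0962, 0.1083]
eef_rot: [0.3, -0.084, 0.95, 0.027]
wrist_force: [-0.3, -0.3, -3.2]
opening: 0.676
```

```bash
python3 f.py
```

```text
F u,y,n -2.1545728230758345 -0.27466167170247874 -2.3963097700626887 [-0.0913  0.5758 -0.0195] 0.6761513958285437 pos [0.5612 0.0962 0.1083]
moved u,y,n mm [19.711   0.0537  1.7678]
```

Free at 19.7 mm; pull gently straight out.

{"method": "apply_moves", "body": {"moves": [[[0, 0, -0.2, 0, 0, 0, 0.3], [0, 0, -0.4, 0, 0, 0, 0.3], [0, 0, -0.4, 0, 0, 0, 0.3]]]}}

```text
time_s: 6.3
eef_pos: [0.5584, 0.0958, 0.1114]
eef_rot: [0.3, -0.084, 0.95, 0.027]
wrist_force: [0.8, 0.2, -2.3]
opening: 0.675
```

```bash
python3 f.py
```

```text
F u,y,n -0.6414780250320142 0.03970837223912722 -2.4187056125166064 [-0.0915  0.5879 -0.0454] 0.6750303378272137 pos [0.5584 0.0958 0.1114]
moved u,y,n mm [19.1812  0.1732  5.9379]
```

{"method": "apply_moves", "body": {"moves": [[[0, 0, -2, 0, 0, 0, 0.3], [0, 0, -5, 0, 0, 0, 0.3], [0, 0, -9, 0, 0, 0, 0.3], [0, 0, -12, 0, 0, 0, 0.3], [0, 0, -12, 0, 0, 0, 0.3]]]}}

```text
time_s: 6.8
eef_pos: [0.4917, 0.083, 0.2141]
eef_rot: [0.304, -0.085, 0.949, 0.026]
wrist_force: [1.0, 0.4, -2.7]
opening: 0.674
```

```bash
python3 f.py; python3 - <<'E'
from m import *
im=cv2.imread('pics/top0.png'); s=cv2.imread('pics/side0.png')
cv2.imwrite('pics/st.png',np.hstack([cv2.resize(im[200:275,365:445],(400,375),interpolation=0),cv2.resize(s[285:360,285:375],(400,333),interpolation=0)[:,:] if 0 else cv2.resize(s[285:360,290:370],(400,375),interpolation=0)]))
E
```

```text
F u,y,n -0.6921109588612044 0.18756971885009663 -2.7991177612468032 [-0.0741  0.5386 -0.0107] 0.6738561770543218 pos [0.4917 0.083  0.2141]
moved u,y,n mm [ 22.4394  -0.4438 129.0281]
```

View pics/st.png

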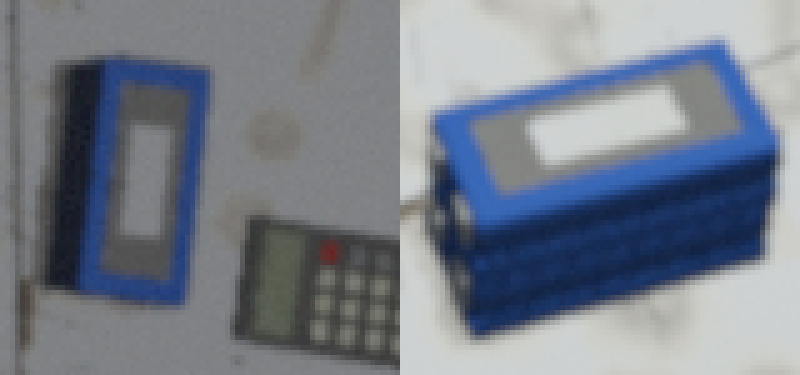

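```bash
python3 - <<'E'
from m import *
T,S=get_calibration('top'),get_calibration('side')
a=np.array([(104,58),(211,70),(184,305),(77,294)])/5-.5+[365,200]
b=np.array([(435,112),(727,40),(778,150),(472,232)],float)-[400,0]; b=b/5-.5+[290,285]
for nm,c,px in (('top',T,a),('side',S,b)):
    X=np.array([onz(c,p,.08) for p in px]); print(nm,X[:,:2].round(4).tolist(),'c',X.mean(0),'sides',[round(np.linalg.norm(X[i]-X[i-1]),4) for i in range(4)])
    d=X-np.roll(X,-1,0); print([round(np.degrees(np.arctan2(v[1],v[0])),1) for v in d])
# grey-panel / card check in top view
im=cv2.imread('pics/top0.png')
hsv=cv2.cvtColor(im,cv2.COLOR_BGR2HSV)[200:275,365:412]
m=cv2.inRange(hsv,(100,110,90),(125,255,255)); n,l,s,ce=cv2.connectedComponentsWithStats(m); k=1+np.argmax(s[1:,4]); r=cv2.minAreaRect(np.argwhere(l==k)[:,::-1].astype(np.float32)); print('rect',r)
print('c',onz(T,np.array(r[0])+[365,200],.08))
E
```

```text
top [[0.5322, -0.246], [0.5255, -0.304], [0.3986, -0.2864], [0.4046, -0.2289]] c [ 0.4652 -0.2663  0.08  ] sides [np.float64(0.1288), np.float64(0.0584), np.float64(0.1282), np.float64(0.0578)]
[np.float64(83.5), np.float64(-7.9), np.float64(-95.9), np.float64(172.3)]
side [[0.4064, -0.2291], [0.5314, -0.2474], [0.5198, -0.3041], [0.3935, -0.2867]] c [ 0.4628 -0.2668  0.08  ] sides [np.float64(0.059), np.float64(0.1264), np.float64(0.0579), np.float64(0.1275)]
[np.float64(171.6), np.float64(78.4), np.float64(-7.9), np.float64(-102.6)]
rect ((28.292686462402344, 35.86585235595703), (21.31328773498535, 47.15426254272461), 6.340190887451172)
c [ 0.4649 -0.2663  0.08  ]
```

```bash
python3 - <<'E'
from m import *
th=-.131; x=-np.array([np.cos(th),np.sin(th),0]); y=np.array([-np.sin(th),np.cos(th),0])
goal(np.array([.464,-.2665,.2])-.0017*x,x,y)
E
```

```text
row [  7.97 -33.96  -3.84] [0.0926 0.6156 0.299 ]
```

{"method": "apply_moves", "body": {"moves": [[[0.5, -3, -1.5, 0.011, 0.077, 0.037, 0.3], [1.5, -7, -3.5, 0.023, 0.154, 0.075, 0.3], [3, -11.5, -4, 0.035, 0.231, 0.112, 0.3], [4.5, -16, -4, 0.046, 0.308, 0.15, 0.3], [6, -20.5, -4, 0.058, 0.385, 0.187, 0.3], [7, -25, -4, 0.069, 0.462, 0.224, 0.3], [8, -29, -3.8, 0.081, 0.539, 0.262, 0.3], [8, -32, -3.8, 0.0926, 0.6156, 0.299, 0.3]]]}}

```text
time_s: 7.6
eef_pos: [0.4605, -0.2492, 0.1916]
eef_rot: [-0.007, 0.067, 0.998, 0.001]
wrist_force: [1.3, 1.0, -1.9]
opening: 0.674
```

```bash
cat > g.py <<'E'
from m import *
th=-.131; x=-np.array([np.cos(th),np.sin(th),0]); y=np.array([-np.sin(th),np.cos(th),0])
goal(np.array([.464,-.2665,.2])-.0017*x,x,y); print(get_obs()['opening'],get_obs()['dq'])
E
python3 g.py
```

```text
row [-0.74 -1.66 -0.85] [ 0.0018 -0.0135 -0.0032]
0.6735856274735683 [-0.0002  0.9087 -0.9986 -0.5429  0.6396  0.5285]
```

{"method": "apply_moves", "body": {"moves": [[[0, -1, 0, 0, 0, 0, 0.3], [0, -1.9, 0, 0, 0, 0, 0.3], [0, -1.9, 0, 0, 0, 0, 0.3], [0, -1.9, 0, 0, 0, 0, 0.3]]]}}

```text
time_s: 8.0
eef_pos: [0.4583, -0.2647, 0.1942]
eef_rot: [-0.004, 0.065, 0.998, 0.001]
wrist_force: [-0.2, -0.1, -3.1]
opening: 0.674
```

```bash
python3 g.py; python3 - <<'E'
from m import *
p,R=pose(); c=get_calibration('wrist'); np.save('wc4.npy',dict(c,p=p,Rt=R.as_matrix()),allow_pickle=True)
cv2.imwrite('pics/w4.png',camera('wrist')[:,:,::-1])
for n in('side','top'):cv2.imwrite(f'pics/{n}4.png',camera(n)[:,:,::-1])
E
```

```text
row [-0.75 -0.1  -0.58] [ 0.0016 -0.008   0.0006]
0.6740133495198866 [ 0.0096 -0.013   0.0014 -0.0025  0.0027  0.0038]
```

View pics/w4.png

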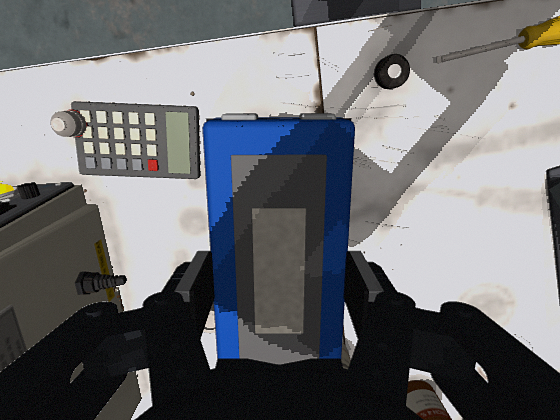

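```bash
python3 - <<'E'
from m import *
# lid dims from w1 homography (crop px /2.9 + offset)
L=np.array([[-65,-30],[-65,30],[65,30],[65,-30]],float)
b=np.array([[229.27,117.72],[298.85,117.34],[298.12,257.5],[235.56,257.5]])
H=cv2.getPerspectiveTransform(b.astype(np.float32),L.astype(np.float32))
cr=np.array([(211,243),(285,243),(288,434),(215,434),(183,171),(311,170),(311,497),(194,496)])/2.9-.2+[180,75]
D=cv2.perspectiveTransform(cr[None].astype(np.float32),H)[0]; print(D.round(1).tolist())
hsv=cv2.imread('pics/w4.png'); g=cv2.cvtColor(hsv,cv2.COLOR_BGR2GRAY)
w=np.load('wc4.npy',allow_pickle=True).item()
# case axes in the tool: x_case=-tool x. near edge = x_case -65 ; px in w4
px=np.array([(203.5,118.5),(354.5,119),(252.5,208.5),(305,208.5),(303,333.5),(254.5,333.5),(231.5,154.5),(327,154.5)])
cx,cw,gx,gw=(abs(D[:4,0]).mean(),abs(D[:4,1]).mean(),abs(D[4:,0]).mean(),abs(D[4:,1]).mean())
ob=np.array([(-65,-30),(-65,30),(-cx,-cw),(-cx,cw),(cx,cw),(cx,-cw),(-gx,-gw),(-gx,gw)])/1000; ob=np.c_[ob,0*ob[:,:1]]
Rw,t,e=pnp(w,ob,px); Rt=w['Rt']
print('lid centre in tool mm',1e3*Rt.T@(t-w['p']),'err',abs(e).max(),e.round(1).tolist()); print('case axes in tool\n',Rt.T@Rw)
for zl in (-.0165,-.02,-.013):
    P=[Rt.T@(onplane(w,p,w['p']+Rt[:,2]*zl,Rt[:,2])-w['p']) for p in px]; print(zl,'near edge x-65',1e3*(P[0][0]+P[1][0])/2-65,'width',1e3*np.linalg.norm(P[1]-P[0]),'card mid',1e3*np.mean(P[2:6],0))
E
```

```text
[[-29.700000762939453, -10.899999618530273], [-29.600000381469727, 11.800000190734863], [31.799999237060547, 12.100000381469727], [31.700000762939453, -11.399999618530273], [-51.400001525878906, -18.700000762939453], [-51.5, 19.799999237060547], [53.400001525878906, 19.399999618530273], [53.099998474121094, -18.899999618530273]]
lid centre in tool mm [  1.0195  -0.492  -19.1057] err 2.661497013299609 [[-1.3, 2.7], [1.4, 2.5], [-1.2, -2.4], [1.7, -2.4], [0.5, 0.1], [-0.7, 0.4], [-0.4, -0.6], [0.1, -0.5]]
case axes in tool
 [[-0.9998 -0.002   0.0204]
 [-0.0017  0.9999  0.0123]
 [-0.0204  0.0122 -0.9997]]
-0.0165 near edge x-65 1.9454941959133834 width 59.40966781768619 card mid [ -0.9575  -0.5295 -16.5   ]
-0.02 near edge x-65 2.048516610422297 width 57.877934792355276 card mid [  0.8963  -0.5283 -20.    ]
-0.013 near edge x-65 1.8424717814044698 width 60.94140084301703 card mid [ -2.8112  -0.5306 -13.    ]
```

```bash
python3 - <<'E'
import cv2,numpy as np
t=cv2.imread('pics/top4.png')[200:275,365:445]; s=cv2.imread('pics/side4.png')[260:350,280:376]
cv2.imwrite('pics/h4.png',np.hstack([cv2.resize(t,(400,375),interpolation=0),cv2.resize(s,(400,375),interpolation=0)]))
E
```

```text
(no output)
```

View pics/h4.png

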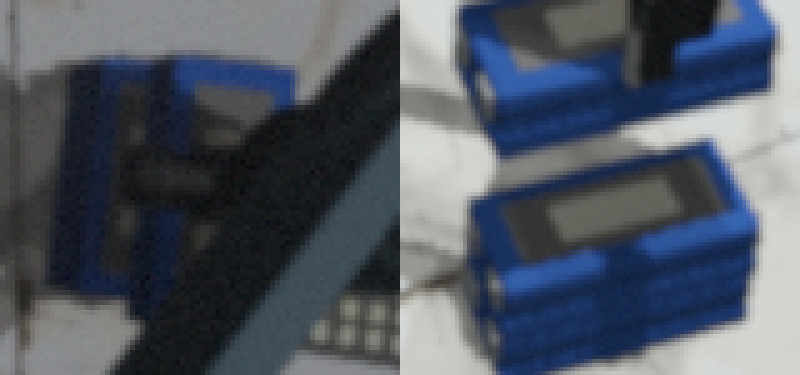

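{"method": "apply_moves", "body": {"moves": [[[-0.3, 0, 2, 0, -0.008, 0, 0.3], [-0.7, -0.1, 4, 0, -0.008, 0, 0.3], [-0.75, -0.1, 6, 0, -0.008, 0, 0.3], [-0.75, -0.1, 7.5, 0, -0.008, 0, 0.3], [-0.75, -0.1, 8.2, 0, -0.008, 0, 0.3], [-0.75, -0.1, 8.2, 0, -0.008, 0, 0.3], [-0.75, -0.1, 8.2, 0, -0.008, 0, 0.3]]]}}

```text
time_s: 8.85
eef_pos: [0.4657, -0.2676, 0.1132]
eef_rot: [0.0, 0.065, 0.998, 0.0]
wrist_force: [0.9, -0.7, -2.6]
opening: 0.674
```

```bash
python3 g.py; python3 f.py|head -1; python3 -c "
from h import *
cv2.imwrite('pics/s5.png',cv2.resize(camera('side')[270:370,280:380],(600,600),interpolation=0)[:,:,::-1])"
```

```text
row [ 0.01  0.09 -8.68] [0.0002 0.0006 0.0005]
0.6737762355597336 [-0.0015 -0.0072 -0.0118  0.0004 -0.0013 -0.0018]
F u,y,n -0.8676011120796351 -0.8191553360834832 -2.626572121494945 [-0.0075 -0.0633  0.0119] 0.6737762355597336 pos [ 0.4657 -0.2676  0.1132]
```

View pics/s5.png

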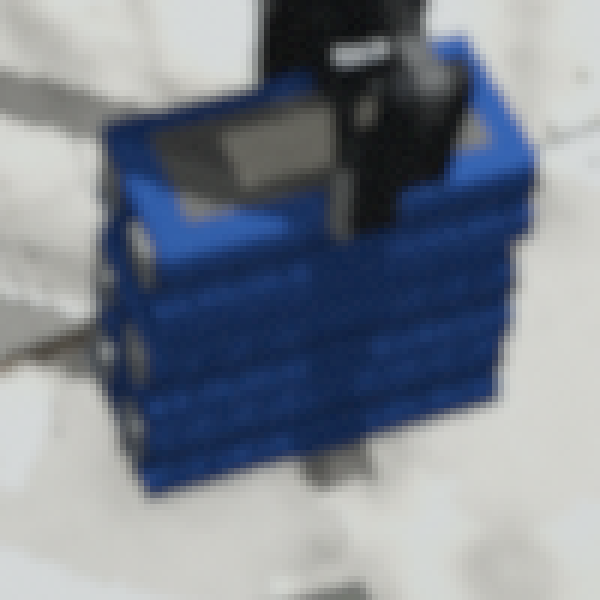

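```bash
python3 - <<'E'
from m import *
S=get_calibration('side')
b=np.array([(103,126),(466,35),(537,158),(155,262)])/6-.5+[280,270]
for z in (.131,.129):
    X=np.array([onz(S,p,z) for p in b]); print(X[:,:2],X.mean(0),[round(np.linalg.norm(X[i]-X[i-1]),4) for i in range(4)])
E
```

```text
[[ 0.4054 -0.23  ]
 [ 0.5315 -0.2467]
 [ 0.5239 -0.3013]
 [ 0.3956 -0.2855]] [ 0.4641 -0.2659  0.131 ] [np.float64(0.0563), np.float64(0.1273), np.float64(0.0551), np.float64(0.1292)]
[[ 0.4062 -0.2285]
 [ 0.5327 -0.2452]
 [ 0.525  -0.3   ]
 [ 0.3964 -0.2841]] [ 0.4651 -0.2644  0.129 ] [np.float64(0.0565), np.float64(0.1276), np.float64(0.0553), np.float64(0.1296)]
```

{"method": "apply_moves", "body": {"moves": [[[0.1, 0, 0.2, 0, 0, 0, 0.3], [0.1, 0, 0.4, 0, 0, 0, 0.3], [0.1, 0, 0.6, 0, 0, 0, 0.3], [0.1, 0, 0.75, 0, 0, 0, 0.3], [0.1, 0, 0.8, 0, 0, 0, 0.3], [0.1, 0, 0.8, 0, 0, 0, 0.3]]]}}

```text
time_s: 9.5
eef_pos: [0.4642, -0.2673, 0.1041]
eef_rot: [-0.0, 0.065, 0.998, 0.001]
wrist_force: [-0.4, 0.1, -3.0]
opening: 0.677
```

{"method": "apply_moves", "body": {"moves": [[[0, 0, 0.05, 0, 0, 0, 0.3], [0, 0, 0.1, 0, 0, 0, 0.3], [0, 0, 0.1, 0, 0, 0, 0.3]]]}}

```text
time_s: 9.8
eef_pos: [0.4643, -0.2673, 0.1032]
eef_rot: [-0.0, 0.065, 0.998, 0.0]
wrist_force: [0.4, 1.4, -3.8]
opening: 0.678
```

{"method": "apply_moves", "body": {"moves": [[[0, 0, 0.05, 0, 0, 0, 0.3], [0, 0, 0.1, 0, 0, 0, 0.3], [0, 0, 0.1, 0, 0, 0, 0.3]]]}}

```text
time_s: 10.1
eef_pos: [0.4642, -0.2673, 0.1022]
eef_rot: [-0.0, 0.065, 0.998, 0.001]
wrist_force: [-0.5, 0.5, -2.6]
opening: 0.676
```

{"method": "apply_moves", "body": {"moves": [[[0, 0, 0.05, 0, 0, 0, 0.3], [0, 0, 0.1, 0, 0, 0, 0.3], [0, 0, 0.1, 0, 0, 0, 0.3]]]}}

```text
time_s: 10.4
eef_pos: [0.4642, -0.2673, 0.1011]
eef_rot: [-0.0, 0.065, 0.998, 0.001]
wrist_force: [-0.5, -0.1, -3.2]
opening: 0.676
```

{"method": "apply_moves", "body": {"moves": [[[0, 0, 0.05, 0, 0, 0, 0.3], [0, 0, 0.1, 0, 0, 0, 0.3], [0, 0, 0.1, 0, 0, 0, 0.3]]]}}

```text
time_s: 10.7
eef_pos: [0.4642, -0.2673, 0.1002]
eef_rot: [-0.0, 0.065, 0.998, 0.001]
wrist_force: [-0.5, 0.0, -3.6]
opening: 0.677
```

{"method": "apply_moves", "body": {"moves": [[[0, 0, 0.05, 0, 0, 0, 0.3], [0, 0, 0.1, 0, 0, 0, 0.3], [0, 0, 0.1, 0, 0, 0, 0.3]]]}}

```text
time_s: 11.0
eef_pos: [0.4642, -0.2673, 0.0992]
eef_rot: [-0.0, 0.065, 0.998, 0.001]
wrist_force: [0.2, -0.1, -3.3]
opening: 0.675
```

{"method": "apply_moves", "body": {"moves": [[[0, 0, 0.05, 0, 0, 0, 0.3], [0, 0, 0.1, 0, 0, 0, 0.3], [0, 0, 0.1, 0, 0, 0, 0.3]]]}}

```text
time_s: 11.3
eef_pos: [0.4643, -0.2674, 0.0985]
eef_rot: [-0.0, 0.065, 0.998, 0.0]
wrist_force: [-1.3, 0.1, 0.2]
opening: 0.68
```

{"method": "apply_moves", "body": {"moves": [[[0, 0, 0.05, 0, 0, 0, 0.3], [0, 0, 0.05, 0, 0, 0, 0.3], [0, 0, 0.05, 0, 0, 0, 0.3]]]}}

```text
time_s: 11.6
eef_pos: [0.4643, -0.2674, 0.0984]
eef_rot: [-0.0, 0.065, 0.998, 0.0]
wrist_force: [-3.3, 1.4, 5.2]
opening: 0.671
```

```bash
python3 - <<'E'
from m import *
S=get_calibration('side'); o=get_obs(); print(o['wrist_force'],o['torque'],o['eef_pos'])
im=camera('side'); cv2.imwrite('pics/s6.png',cv2.resize(im[270:370,280:380],(600,600),interpolation=0)[:,:,::-1])
E
```

```text
[-3.3224  1.4263  5.2136] [0.43   0.4898 0.0391] [ 0.4643 -0.2674  0.0984]
```

{"method": "apply_moves", "body": {"moves": [[[0, 0, 0, 0, 0, 0, 0.69], [0, 0, 0, 0, 0, 0, 0.72], [0, 0, 0, 0, 0, 0, 0.76], [0, 0, 0, 0, 0, 0, 0.85], [0, 0, 0, 0, 0, 0, 1], [0, 0, 0, 0, 0, 0, 1], [0, 0, 0, 0, 0, 0, 1]]]}}

```text
time_s: 12.35
eef_pos: [0.4643, -0.2674, 0.0978]
eef_rot: [-0.0, 0.065, 0.998, 0.0]
wrist_force: [-0.4, 0.1, 1.0]
opening: 0.999
```

{"method": "apply_moves", "body": {"moves": [[[0, 0, -1, 0, 0, 0, 1], [0, 0, -3, 0, 0, 0, 1], [0, 0, -6, 0, 0, 0, 1], [0, 0, -10, 0, 0, 0, 1], [0, 0, -14, 0, 0, 0, 1], [-5, 8, -18, 0, 0, 0, 1], [-8, 13, -18, 0, 0, 0, 1], [-8, 18, -18, 0, 0, 0, 1]]]}}

```text
time_s: 13.15
eef_pos: [0.5469, -0.1483, 0.2749]
eef_rot: [0.002, 0.066, 0.998, -0.0]
wrist_force: [0.9, -0.2, -0.5]
opening: 0.999
```

```bash
python3 - <<'E'
from m import *
o=get_obs(); print(o['wrist_force'],o['time_s'],o['dq'].round(2))
t=camera('top'); s=camera('side'); cv2.imwrite('pics/top7.png',t[:,:,::-1]); cv2.imwrite('pics/side7.png',s[:,:,::-1])
a=cv2.resize(t[200:275,365:445],(400,375),interpolation=0); b=cv2.resize(s[270:370,280:380],(400,375),interpolation=0)
cv2.imwrite('pics/f7.png',np.hstack([a,b])[:,:,::-1])
E
```

```text
[ 0.945  -0.1851 -0.4806] 13.15 [ 0.91  0.1  -0.18  0.    0.12  0.89]
```

View pics/f7.png

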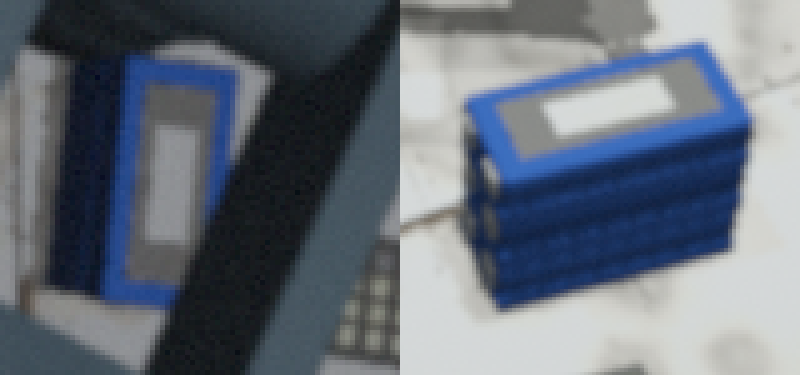

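```bash
python3 - <<'E'
from m import *
S,T=get_calibration('side'),get_calibration('top')
b=(np.array([(467,103),(707,43),(751,122),(499,192)],float)-[400,0])/[4,3.75]-.5+[280,270]
X=np.array([onz(S,p,.12) for p in b]); print(X[:,:2].round(4).tolist(),X.mean(0)); d=X[1]-X[0];print(np.degrees(np.arctan2(d[1],d[0])))
a=np.array([(128,56),(237,68)])/5-.5+[365,200]; print([onz(T,p,.12) for p in a])
for nm in('top','side'):
  A,B=[cv2.cvtColor(cv2.imread(f'pics/{nm}{k}.png'),cv2.COLOR_BGR2HSV) for k in(0,7)]
  print(nm,'orange centroid',[np.argwhere(cv2.inRange(h[:260],(5,150,60),(20,255,255))*(np.arange(560)[None]<(240 if nm=='top' else 290))).mean(0).round(2) for h in (A,B)])
E
```

```text
[[0.4018, -0.2358], [0.5282, -0.2506], [0.5187, -0.3054], [0.3901, -0.2924]] [ 0.4597 -0.2711  0.12  ]
-6.684630637940272
[array([ 0.5306, -0.2482,  0.12  ]), array([ 0.5242, -0.3051,  0.12  ])]
top orange centroid [array([177.11, 209.83]), array([201.34, 211.52])]
side orange centroid [array([173.25, 263.6 ]), array([173.21, 263.74])]
```

{"method": "apply_moves", "body": {"moves": [[[0, 0, 0, 0, 0, 0, 1], [0, 0, 0, 0, 0, 0, 1], [0, 0, 0, 0, 0, 0, 1]]]}}

```text
time_s: 13.55
eef_pos: [0.5443, -0.1497, 0.272]
eef_rot: [-0.001, 0.066, 0.998, 0.0]
wrist_force: [-0.3, -0.4, 0.4]
opening: 0.998
```

```bash
python3 -c "
from bench import *
o=get_obs();print(o['eef_pos'],o['wrist_force'],abs(o['dq']).max());hand_in()"
```

```text
[ 0.54432521 -0.14965346  0.27195307] [-0.2619879  -0.36383013  0.35952113] 0.005528117398221027
the job is handed in; nothing more can be done
```

I took the blue case off its screws and set it lid up on the stack. I then let go, backed the arm clear and handed in at about 13.6 s. `hand_in` gives no verdict, so what follows rests on my own checks.

- **Forced start:** on my first try at lifting, the case was pressed into the panel and stuck. The wrist force reached about 75 N. I backed off about 2.5 mm in all, and it then slid 19.7 mm up the slope and came off with only its own weight on the wrist.
- **Set-down:** I lowered it in roughly 1 mm steps and stopped at light contact, about 8 N, before opening the fingers.
- **Final pictures:**
  - The three cases look flush and level.
  - The two cameras disagree slightly on how far the case sits from the stack's first-measured centre. The top camera says about 2 mm, and the side camera about 3 mm lengthwise and 4–5 mm crosswise. Both are inside the 9 mm limit, with about 1° of turn.
  - The stack's bottom corner is at the same pixel as before.
- **Orange case:** its position in the side view is unchanged, to within 0.2 px. The top-view check of it was spoilt by the arm blocking the picture.
- **Robot at hand-in:** it was touching nothing, with about 0.5 N on the wrist.

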